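# Show a turned leg's tenon to the inspection camera

### The arm

A 6-joint arm with a two-finger parallel gripper is mounted at the origin on the work surface. World frame = base frame: x ahead of the robot, y to its left, z up, the work surface at z = 0. Lengths are in m, angles in rad, forces in N, time in s.
With the tool pointing down it reaches from about 0.425 to 0.95 m from the base axis. Payload 3.5 kg.
Tool frame: the origin (TCP) lies at the very end of the fingers, on their centre line; the grasp point (between the pads) lies 19 mm behind it (ctrl.grip_point_offset is the distance from the TCP to the grasp point, in m); z points along the fingers, y is the line along which they close (so a half turn about z gives the same grasp; the last joint's range is limited). The gripper opens to 85 mm and grips with 20 to 120 N. Pads are 22 mm wide; open, the fingers measure 114 mm over their backs; the gripper's body (76 mm by 85 mm) begins 54 mm behind the grasp point. The pads swing forward as they close: fully open they stand 13 mm farther back than shut.
Start: joints at [-1.468, 0.286, 1.577, -0, 1.279, -0.15], TCP at [0.169, -0.654, 0.231] pointing down, gripper open.
Joint ranges: [-2.77, 2.77], [-0.9, 2.22], [0.21, 2.48], [-1.53, 4.67], [0.24, 2.81], [-2.84, 2.84]. Speed limits (rad/s): [2.79, 2.79, 3.14, 3.14, 3.14, 3.14].

### API

Orientations are given as a unit quaternion [x, y, z, w].
In Python, from plant import telemetry, vision, ctrl gives the robot as it stands.
- The arm moves only by the tool arm_command, never from a script. Its argument "series" is one flat list of numbers, 7 for each row, row after row: the shift along the tool's x, y, z in cm, then the turn, a rotation vector about the tool's x, y, z in degrees, then the closure, from 0 (fully open) to 1 (shut). A call has 1 to 10 rows; each row is the pose to reach, as a shift and turn from the pose commanded when the call began, along the tool's axes at that moment; what a row does not reach only later rows make up. A row lasts 1/12 s, in which the tool goes at most 41.7 mm and 7.16 degrees, less where a joint would pass 70% of its speed; a pose out of reach is approached as far as the arm can. A call with a gripper value outside its range is refused whole. The fingers move at their own pace and stop on an object; "force" is the grip in N (left out, the last holds). Time passes only in rows, so rows that repeat a pose let the fingers close. It gives the time, the measured TCP pose, the force, the opening and the grip force at its end, in the units of the state.
- telemetry.get_state(): the state, without advancing time (a new reading comes with each control period).
- vision.read_camera(name): name is "scene" or "top"; returns a dict with "color" (420x560x3 uint8, blue, green, red), "K" (3x3 intrinsics, pixels), "rvec" (rotation vector, rad) and "tvec" (3), from world to camera coordinates, as OpenCV has them. Camera axes: x right, y down, z forward; pixel columns grow to the right and rows downward; lengths in m; the calibration is good to about 2 mm. A picture is of the moment at which its call begins. There is no depth.
- ctrl.sign_off(): hands the job in; it is judged then, once.
The state is a dict: "time": time; "qpos": joint angles; "dq": joint speeds; "joint_efforts": joint torques, N m; "eef_pos": TCP position; "tcp_rot": TCP orientation; "contact_force": force on the tool from outside, world axes, zero at the start; "wrist_torque": the same for the moment, N m; "opening": opening from 0.0 (shut) to 1.0 (fully open); "finger_force": force on a finger pad.
Only numpy, scipy, OpenCV 4.12 (cv2) and the standard library are available. Lean on these libraries where they do the work, as an engineer would, in place of code of your own. Each camera call takes 0.05 s, during which the arm holds its last target. There are 200 camera calls.

### The job

Lift the loose lid off the plywood parts box by its knob and set it down gently, flat and knob up, on the bench clear of the box; then take the dark turned leg out of its cradle, leaving the pale one lying where it is. Hold the dark leg by its body up to the inspection camera, its tenon pointing straight into the lens, in line with the lens as it happens to be tilted, with the tenon's end 100 mm in front of the lens. Finish while holding it there, still and in the air; do not touch the camera or its stand, and leave the mallet and the dowel alone.

Things in the scene. Friction and masses are not known exactly. Their poses are not given: they have to be found in the camera images.
- parts_box: open plywood box with green lining, fixed on the bench, 186 (its x) x 208 (y) x 80 mm high, walls and floor 8 mm; origin under its centre. In it the two legs lie along x at y = +37 and -37 mm (either way round), tenons to +x, axes 55 mm up, each in notches of two 8 mm rails along y at x = -42 and +27 mm, 55 mm high; between the rails it is free beside the legs down to the floor
- lid_knob (a point): centre of the lid's dark knob head (34 mm in diameter, 23 mm high; neck 20 mm), 24 mm above the lid's top, 40 mm above its underside. Loose wooden lid on the box: 186 (x) x 208 (y) x 10 mm, with a rebate 165 x 187 x 6 mm below that drops inside the walls and on which it stands when on the bench; 0.24 to 0.36 kg. z up
- dark_leg_mid (a point): half-way along the axis of the dark brown turned leg, 150 mm long, 50 to 85 g, loose in the box. x runs from foot to tenon (any roll about it). Body 28 mm in diameter from x = -50 to +36 mm, collar 34 mm in diameter to +47, tenon 16 mm in diameter to +75; foot narrows to -75. Centre of mass within 5 mm of here
- dark_leg_tenon (a point): centre of the end face of the dark leg's tenon, 75 mm from the leg's middle along +x; axes as the leg's
- pale_leg_mid (a point): half-way along the axis of the other leg, pale wood, same shape; it stays in its notches in the box
- lens_front (a point): centre of the front of the inspection camera's lens (37 mm in diameter, in a white-faced ring light 68 mm in diameter), 0.2 to 0.32 m up. It looks along MINUS x of this frame, roughly towards the robot and 6 to 26 degrees down; a leg whose x is parallel to this x points its tenon into the lens. The lens is in a blue camera in a fork on a steel post, 380 mm high, 128 mm behind
- camera_stand: the camera stand's steel base plate, 160 x 140 x 14 mm, fixed; origin on the bench at the middle of its front edge, roughly under the lens, plate reaching to x = +160 mm, the post at x = +130 mm, z up
- dowel_mid (a point): centre of a loose upright dowel offcut, 36 mm in diameter, 85 mm high; bystander
- mallet_mid (a point): centre of the head (66 x 120 x 60 mm) of a wooden mallet lying on the bench, its handle reaching 265 mm along -x from here; bystander

How it is judged:
By the outcome, as a careful person would: the job done as asked, in the order asked, and still so for the second after the job is handed in, while the arm keeps its last pose, push and grip.
It also fails if it takes over 51 s, if anything falls off the work surface, if the arm or the gripper's body presses on something with over 40 N, if the wrist force passes 120 N, or if a joint passes its speed limit or range.

## Working session

There is one attempt and no reset: what is moved stays moved. The work goes in short steps, Python scripts to look and compute and a tool call to move; the robot and the scene stay as the last step left them, time stands still between calls to the robot, and variables do not carry over. Pictures are saved under pics/ and viewed, at most 10 in all, crops included, and the job is handed in when it is done.

Besides the shell and the picture viewer there is one more tool, called after ">>>" as name(argument=value, ...), one argument or row to a line, values as JSON. arm_command: Moves the arm, as the interface text tells. Its arguments: {"type":"object","properties":{"series":{"type":"array","items":{"type":"number"}},"force":{"type":"number"}},"required":["series"]}

```bash
mkdir -p pics; ls; python3 - <<'E'
from plant import telemetry, vision, ctrl
import cv2,numpy as np
for n in ("scene","top"):
    d=vision.read_camera(n); cv2.imwrite(f"pics/{n}0.png",d["color"])
    R=cv2.Rodrigues(np.array(d["rvec"]))[0]; print(n,d["K"],(-R.T@np.array(d["tvec"]).ravel()).round(3),R.round(3).tolist())
print(telemetry.get_state(), ctrl.grip_point_offset)
E
```

```text
pics
scene [[471.45725389   0.         285.13354301]
 [  0.         471.45725389 218.15830494]
 [  0.           0.           1.        ]] [1.692 0.035 0.944] [[-0.154, 0.988, 0.005], [0.584, 0.095, -0.806], [-0.797, -0.121, -0.592]]
top [[447.25185283   0.         284.25790546]
 [  0.         447.25185283 213.78621305]
 [  0.           0.           1.        ]] [ 0.487 -0.1    1.128] [[-0.022, -1.0, 0.016], [-0.986, 0.019, -0.164], [0.163, -0.02, -0.986]]
{'time': 0.1, 'qpos': array([-1.46800642e+00,  2.87107282e-01,  1.57805851e+00, -5.14660437e-06,
        1.27863915e+00, -1.49970172e-01]), 'dq': array([ 0.0013201 , -0.00226182, -0.0057486 ,  0.00197312, -0.00016753,
        0.00123877]), 'joint_efforts': array([ 7.09535962e-04, -4.07296443e+01, -2.93700635e+01, -1.37203583e-04,
        3.43289335e-03, -9.96395755e-06]), 'eef_pos': array([ 0.16878527, -0.65292146,  0.23005027]), 'tcp_rot': array([ 9.92023966e-01,  1.26044546e-01,  2.36288705e-05, -1.10589251e-03]), 'contact_force': array([ 0.99881035, -1.0373203 ,  0.32170315]), 'wrist_torque': array([ 0.01413384, -0.05734717, -0.01508251]), 'finger_force': 0.0, 'opening': 0.9995754930015036} 0.0187
```

View pics/scene0.png

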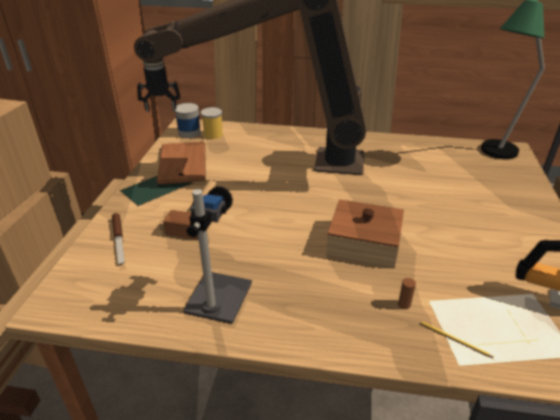

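View pics/top0.png

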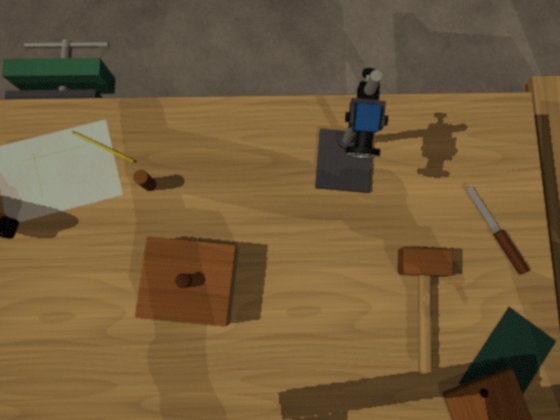

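```bash
cat > h.py <<'E'
from plant import telemetry, vision, ctrl
import cv2,numpy as np
from scipy.spatial.transform import Rotation as Rn
def cam(n):
    d=vision.read_camera(n); R=cv2.Rodrigues(np.array(d["rvec"]))[0]; t=np.array(d["tvec"]).ravel()
    return d["color"],np.array(d["K"]),R,t
def ray(c,uv):
    _,K,R,t=c; v=R.T@np.linalg.inv(K)@np.array([*uv,1.]); return -R.T@t, v/np.linalg.norm(v)
def plane(c,uv,z):
    o,v=ray(c,uv); return o+v*(z-o[2])/v[2]
def tri(c1,u1,c2,u2):
    o,v=ray(c1,u1); p,w=ray(c2,u2)
    s=np.linalg.lstsq(np.c_[v,-w],p-o,rcond=None)[0]; a=o+v*s[0]; b=p+w*s[1]
    return (a+b)/2, np.linalg.norm(a-b)
def proj(c,P):
    _,K,R,t=c; return cv2.projectPoints(np.atleast_2d(P).astype(float),cv2.Rodrigues(R)[0],t,K,None)[0][:,0]
def crop(c,x,y,w,h,W=400,H=300):
    return cv2.resize(c[0][y:y+h,x:x+w],(W,H),interpolation=cv2.INTER_CUBIC)
E
python3 - <<'E'
from h import *
s=cam("scene");t=cam("top")
im=np.vstack([np.hstack([crop(s,160,170,120,90),crop(t,300,60,120,90)]),np.hstack([crop(s,310,190,120,90),crop(t,120,220,160,120)])])
im=cv2.convertScaleAbs(im,alpha=1.6,beta=15)
cv2.imwrite("pics/c1.png",im)
E
```

```text
(no output)
```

View pics/c1.png

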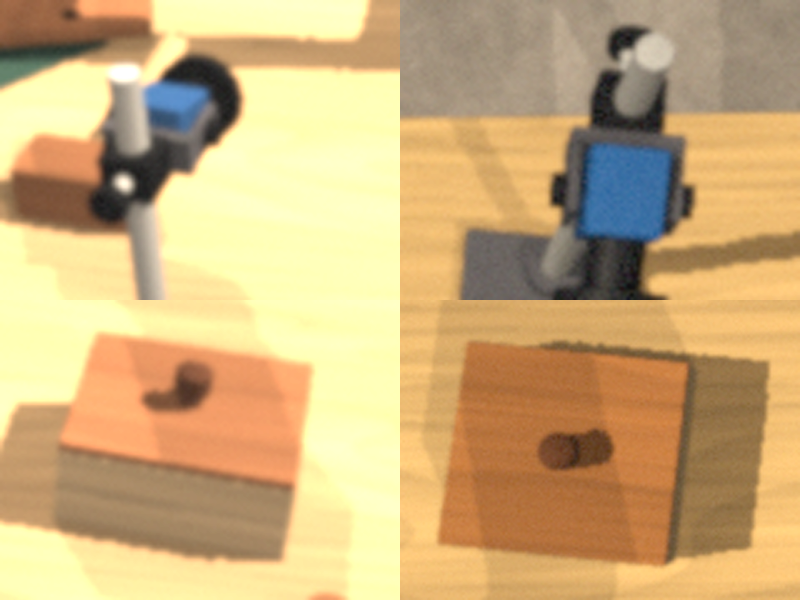

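```bash
python3 - <<'E'
from h import *
s=cam("scene");t=cam("top")
im=np.hstack([crop(s,185,175,64,96,400,600),crop(t,330,64,64,96,400,600)])
im=cv2.convertScaleAbs(im,alpha=1.8,beta=25)
cv2.imwrite("pics/c2.png",im)
P=np.array([plane(t,p,.09) for p in [(147.2,237.2),(235.6,245.2),(227.2,325.6),(136,317.2)]]);print(P.round(3),P.mean(0))
e=P-np.roll(P,-1,0);print(np.linalg.norm(e,axis=1),np.degrees(np.arctan2(e[:,1],e[:,0])))
print(tri(t,(183.6,280.4),s,(368.2,214.6)), plane(t,(183.6,280.4),.1245))
print("dowel",plane(t,(142,178),.085),"mallet",plane(t,(427,258),.06),plane(t,(426,370),.03))
q=[(320,129),(373,133),(371,192),(316,187)]; print("base",[plane(t,p,.014).round(3) for p in q])
print("post top",plane(t,(374,76),.38))
E
```

```text
[[ 0.61   0.199  0.09 ]
 [ 0.587 -0.006  0.09 ]
 [ 0.406  0.014  0.09 ]
 [ 0.429  0.219  0.09 ]] [0.50805236 0.10650046 0.09      ]
[0.20602789 0.18236497 0.20646789 0.18199764] [ 83.62540478  -6.21366941 -96.47633452 173.64823805]
(array([0.5085118 , 0.10930322, 0.1092861 ]), np.float64(6.500276284229324e-05)) [0.50819054 0.1062116  0.1245    ]
dowel [0.75280313 0.21658622 0.085     ] mallet [ 0.54981188 -0.46043792  0.06      ] [ 0.28787008 -0.4484338   0.03      ]
base [array([ 0.894, -0.22 ,  0.014]), array([ 0.881, -0.359,  0.014]), array([ 0.723, -0.345,  0.014]), array([ 0.739, -0.205,  0.014])]
post top [ 0.85813331 -0.28125499  0.38      ]
```

View pics/c2.png

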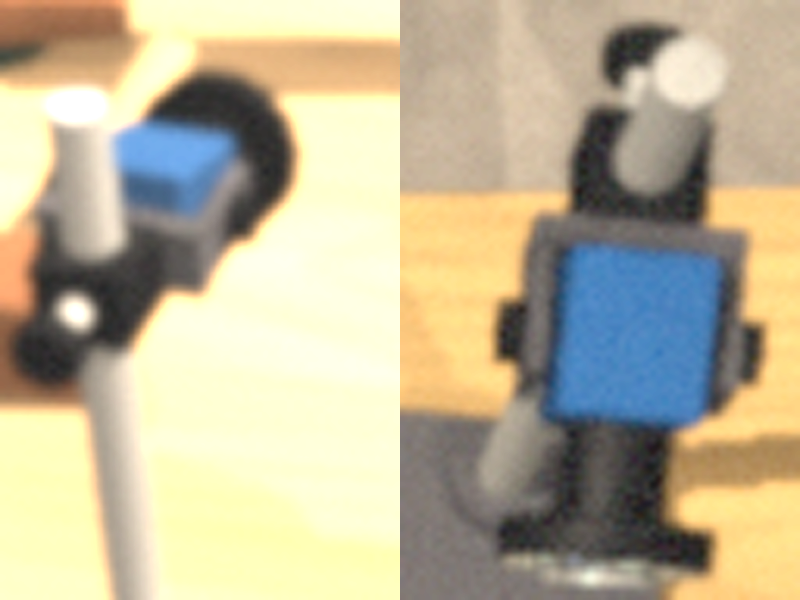

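```bash
cat >> h.py <<'E'
def R_of(xdir,zdir=(0,0,-1)):
    x=np.array(xdir,float); x/=np.linalg.norm(x); z=np.array(zdir,float); z-=x*(z@x); z/=np.linalg.norm(z)
    return np.c_[x,np.cross(z,x),z]
def rel(p,R,start=None):
    """shift (cm) and turn (deg) in tool axes from start pose (measured if None) to TCP pose p,R"""
    s=telemetry.get_state(); p0,R0=(np.array(s["eef_pos"]),Rn.from_quat(s["tcp_rot"]).as_matrix()) if start is None else start
    return np.r_[R0.T@(np.array(p)-p0)*100, Rn.from_matrix(R0.T@R).as_rotvec(degrees=True)].round(2)
E
python3 - <<'E'
from h import *
a=np.radians(-6.3); R=R_of((np.cos(a),np.sin(a),0))
w=((.45,-.28,.25),R)
print(rel(*w)); print(rel((.508,.1065,.17),R,(np.array(w[0]),R)))
E
```

```text
[ 36.56 -29.11  -1.89  -0.05   0.    20.79]
[  1.52 -39.05   8.     0.     0.     0.  ]
```

>>> arm_command(
  series=[2, -1.6, -0.1, 0, 0, 2, 0.3, 5, -4, -0.3, 0, 0, 5, 0.3, 8, -6.4, -0.5, 0, 0, 8, 0.3, 11.2, -8.9, -0.7, 0, 0, 11, 0.3, 14.4, -11.5, -0.9, 0, 0, 14, 0.3, 17.6, -14, -1.1, 0, 0, 17, 0.3, 20.8, -16.6, -1.3, 0, 0, 20.8, 0.3, 24, -19.1, -1.5, 0, 0, 20.8, 0.3, 27.2, -21.7, -1.7, 0, 0, 20.8, 0.3, 30, -24, -1.9, 0, 0, 20.8, 0.3],
  force=40,
)

```text
time: 1.13
eef_pos: [0.4003, -0.3439, 0.2506]
tcp_rot: [0.998, -0.055, 0.0, 0.0]
contact_force: [0.4, -0.9, -0.0]
opening: 0.706
finger_force: 0.0
```

```bash
python3 - <<'E'
from h import *
a=np.radians(-6.3); R=R_of((np.cos(a),np.sin(a),0))
print(rel((.45,-.28,.25),R),rel((.508,.1065,.17),R))
E
```

```text
[ 4.24 -6.9   0.06  0.   -0.03  0.01] [ 5.760e+00 -4.595e+01  8.060e+00  0.000e+00 -3.000e-02  1.000e-02]
```

>>> arm_command(
  series=[0.5, -4, 0.3, 0, 0, 0, 0.3, 1, -8, 0.8, 0, 0, 0, 0.3, 1.5, -12, 1.5, 0, 0, 0, 0.3, 2, -16, 2.2, 0, 0, 0, 0.3, 2.5, -20, 3, 0, 0, 0, 0.3, 3, -24, 4, 0, 0, 0, 0.3, 3.5, -28, 5, 0, 0, 0, 0.3, 4, -32, 5.5, 0, 0, 0, 0.3, 4.5, -36, 6, 0, 0, 0, 0.3, 5, -39.5, 7, 0, 0, 0, 0.3],
)

```text
time: 1.97
eef_pos: [0.4931, 0.0434, 0.1813]
tcp_rot: [0.999, -0.055, 0.001, -0.0]
contact_force: [0.5, -0.4, 0.6]
opening: 0.697
finger_force: 0.0
```

>>> arm_command(
  series=[0.4, -3, 0.5, 0, 0, 0, 0.3, 0.8, -5.5, 1, 0, 0, 0, 0.3, 0.8, -6.4, 1, 0, 0, 0, 0.3, 0.8, -6.4, 1, 0, 0, 0, 0.3],
)

```text
time: 2.3
eef_pos: [0.5072, 0.1053, 0.17]
tcp_rot: [0.999, -0.053, -0.0, -0.0]
contact_force: [-0.3, -0.6, 0.6]
opening: 0.7
finger_force: 0.0
```

```bash
python3 - <<'E'
from h import *
a=np.radians(-6.3); R=R_of((np.cos(a),np.sin(a),0))
print(rel((.508,.1065,.096),R))
s=cam("scene");t=cam("top")
im=np.vstack([np.hstack([crop(s,310,165,120,90),crop(t,120,220,120,90)]),np.hstack([crop(s,200,180,40,30),crop(t,335,130,60,45)])])
im=cv2.convertScaleAbs(im,alpha=1.6,beta=15)
cv2.imwrite("pics/c3.png",im)
E
```

```text
[ 0.07 -0.12  7.4   0.    0.05  0.17]
```

View pics/c3.png

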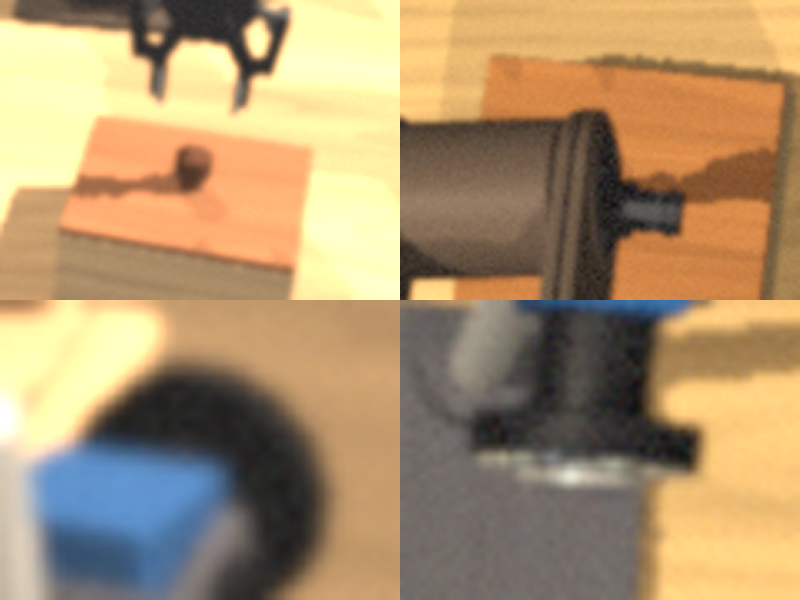

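>>> arm_command(
  series=[0, 0, 2, 0, 0, 0, 0.3, 0.1, -0.1, 4.5, 0, 0, 0, 0.3, 0.1, -0.1, 6.5, 0, 0, 0, 0.3, 0.1, -0.1, 7.3, 0, 0, 0, 0.3, 0.1, -0.1, 7.3, 0, 0, 0, 0.3, 0.1, -0.1, 7.3, 0, 0, 0, 1, 0.1, -0.1, 7.3, 0, 0, 0, 1, 0.1, -0.1, 7.3, 0, 0, 0, 1, 0.1, -0.1, 7.3, 0, 0, 0, 1, 0.1, -0.1, 7.3, 0, 0, 0, 1],
  force=50,
)

```text
time: 3.23
eef_pos: [0.51, 0.1065, 0.0998]
tcp_rot: [0.998, -0.056, 0.002, -0.002]
contact_force: [-0.0, 6.8, 1.4]
opening: 0.378
finger_force: 49.7
```

>>> arm_command(
  series=[0, 0, 0, 0, 0, 0, 1, 0, 0, 0, 0, 0, 0, 1, 0, 0, 0, 0, 0, 0, 1],
)

```text
time: 3.48
eef_pos: [0.51, 0.1065, 0.0998]
tcp_rot: [0.998, -0.056, 0.002, -0.002]
contact_force: [0.2, 7.5, 1.6]
opening: 0.377
finger_force: 49.7
```

>>> arm_command(
  series=[0, 0, -0.5, 0, 0, 0, 1, 0, 0, -1.2, 0, 0, 0, 1, 0, 0, -2.2, 0, 0, 0, 1, 0, 0, -3.5, 0, 0, 0, 1, 0, 0, -5, 0, 0, 0, 1, 0, 0, -6.5, 0, 0, 0, 1, 0, 0, -8, 0, 0, 0, 1],
)

```text
time: 4.07
eef_pos: [0.5086, 0.1041, 0.1792]
tcp_rot: [0.998, -0.055, 0.001, 0.0]
contact_force: [0.2, 0.3, -3.3]
opening: 0.377
finger_force: 50.6
```

```bash
python3 - <<'E'
from h import *
s=telemetry.get_state();print(s["contact_force"],s["wrist_torque"],s["eef_pos"],s["opening"])
a=np.radians(-6.3); R=R_of((np.cos(a),np.sin(a),0))
print(rel((.46,.385,.16),R))
E
```

```text
[ 0.23089095  0.31376451 -3.34255783] [0.04834829 0.0151188  0.030108  ] [0.50864395 0.10410953 0.17916895] 0.3772602889723473
[-7.930e+00 -2.739e+01  1.890e+00  5.000e-02 -7.000e-02 -1.000e-02]
```

>>> arm_command(
  series=[-0.4, -1.3, 0, 0, 0, 0, 1, -1.2, -4, 0, 0, 0, 0, 1, -2.2, -7.5, 0, 0, 0, 0, 1, -3.2, -11, 0, 0, 0, 0, 1, -4.2, -14.5, 0, 0, 0, 0, 1, -5.2, -18, 0.5, 0, 0, 0, 1, -6.2, -21.5, 1, 0, 0, 0, 1, -7, -24.5, 1.5, 0, 0, 0, 1, -7.7, -26.5, 2, 0, 0, 0, 1, -8, -27.4, 3, 0, 0, 0, 1],
)

```text
time: 4.9
eef_pos: [0.4594, 0.3887, 0.1495]
tcp_rot: [0.999, -0.054, 0.002, -0.001]
contact_force: [0.4, -0.3, -2.5]
opening: 0.381
finger_force: 50.9
```

>>> arm_command(
  series=[0, 0, 2.5, 0, 0, 0, 1, 0, 0, 5, 0, 0, 0, 1, 0, 0, 7.5, 0, 0, 0, 1, 0, 0, 9, 0, 0, 0, 1, 0, 0, 10, 0, 0, 0, 1, 0, 0, 10.5, 0, 0, 0, 1, 0, 0, 10.8, 0, 0, 0, 1],
)

```text
time: 5.48
eef_pos: [0.4596, 0.3853, 0.0393]
tcp_rot: [0.998, -0.055, 0.0, 0.0]
contact_force: [-0.7, -0.1, -2.5]
opening: 0.383
finger_force: 50.9
```

```bash
python3 - <<'E'
from h import *
s=telemetry.get_state();print(s["contact_force"],s["wrist_torque"],s["eef_pos"],s["opening"])
a=np.radians(-6.3); R=R_of((np.cos(a),np.sin(a),0))
print(rel((.46,.385,.026),R))
t=cam("top");s=cam("scene")
im=np.hstack([crop(t,110,220,140,105),crop(s,310,165,140,105)])
im2=np.hstack([crop(t,0,220,140,105),crop(s,400,130,140,105)])
cv2.imwrite("pics/c4.png",cv2.convertScaleAbs(np.vstack([im,im2]),alpha=1.6,beta=15))
E
```

```text
[-0.74023038 -0.09098835 -2.50124785] [-0.05717737  0.00943459  0.01358311] [0.45956742 0.38530795 0.03926756] 0.3825891786872838
[ 0.05  0.03  1.33  0.02 -0.01 -0.04]
```

View pics/c4.png

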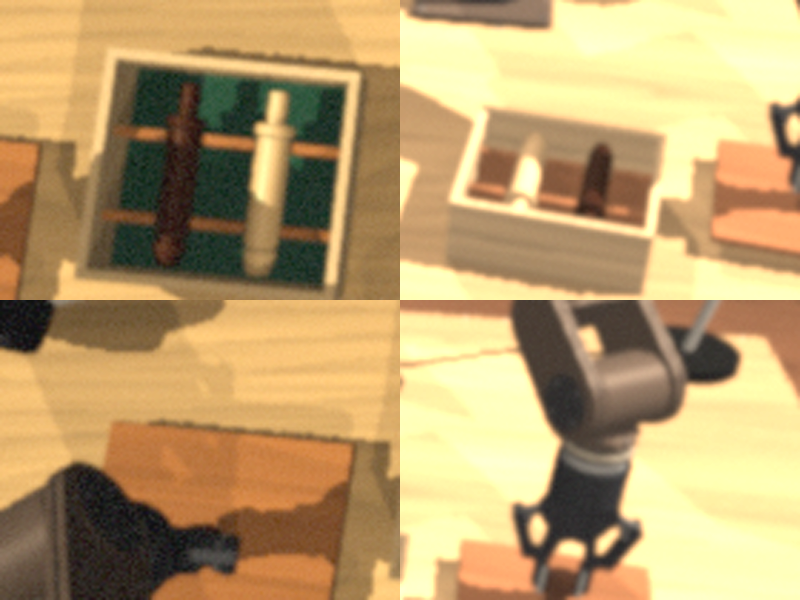

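>>> arm_command(
  series=[0, 0, 0.4, 0, 0, 0, 1, 0, 0, 0.7, 0, 0, 0, 1, 0, 0, 0.9, 0, 0, 0, 1, 0, 0, 1.1, 0, 0, 0, 1, 0, 0, 1.2, 0, 0, 0, 1, 0, 0, 1.3, 0, 0, 0, 1, 0, 0, 1.3, 0, 0, 0, 1],
)

```text
time: 6.17
eef_pos: [0.4592, 0.3858, 0.0263]
tcp_rot: [0.998, -0.055, -0.0, -0.0]
contact_force: [-0.6, -0.7, -3.5]
opening: 0.382
finger_force: 50.8
```

```bash
python3 - <<'E'
from h import *
s=telemetry.get_state();print(s["contact_force"],s["eef_pos"],s["opening"])
t=cam("top")
A=plane(t,(176.9,250.5),.055);B=plane(t,(168.8,312),.055); d=A-B
print(A,B,np.linalg.norm(d),np.degrees(np.arctan2(d[1],d[0])),(A+B)/2)
a=np.radians(-6.3);c=np.array([.508,.1065]);x=np.array([np.cos(a),np.sin(a)]);y=np.array([-x[1],x[0]])
print("nominal",c+.037*y,"grip",c+.037*y-.007*x)
E
```

```text
[-0.61428659 -0.68067591 -3.54005606] [0.45918384 0.38577522 0.02633029] 0.3817563777019306
[0.58074876 0.13745788 0.055     ] [0.43729492 0.15390721 0.055     ] 0.14439385886069978 -6.541330265998144 [0.50902184 0.14568255 0.055     ]
nominal [0.51206017 0.14327656] grip [0.50510244 0.1440447 ]
```

>>> arm_command(
  series=[0, 0, 0.05, 0, 0, 0, 1, 0, 0, 0.1, 0, 0, 0, 1, 0, 0, 0.15, 0, 0, 0, 1, 0, 0, 0.15, 0, 0, 0, 1],
)

```text
time: 6.55
eef_pos: [0.4594, 0.3858, 0.0258]
tcp_rot: [0.998, -0.055, 0.0, -0.0]
contact_force: [-2.7, -2.7, 4.7]
opening: 0.378
finger_force: 51.7
```

>>> arm_command(
  series=[0, 0, 0.05, 0, 0, 0, 1, 0, 0, 0.1, 0, 0, 0, 1, 0, 0, 0.15, 0, 0, 0, 1, 0, 0, 0.15, 0, 0, 0, 1],
)

```text
time: 6.88
eef_pos: [0.4594, 0.3858, 0.0258]
tcp_rot: [0.998, -0.055, -0.0, 0.0]
contact_force: [-6.7, -5.9, 13.5]
opening: 0.38
finger_force: 52.5
```

>>> arm_command(
  series=[0, 0, -0.2, 0, 0, 0, 1, 0, 0, -0.2, 0, 0, 0, 0.3, 0, 0, -0.2, 0, 0, 0, 0.3, 0, 0, -0.2, 0, 0, 0, 0.3, 0, 0, -0.2, 0, 0, 0, 0.3, 0, 0, -1, 0, 0, 0, 0.3, 0, 0, -3, 0, 0, 0, 0.3, 0, 0, -6, 0, 0, 0, 0.3, 0, 0, -9.5, 0, 0, 0, 0.3, 0, 1, -12, 0, 0, 0, 0.3],
)

```text
time: 7.72
eef_pos: [0.4591, 0.3773, 0.1469]
tcp_rot: [0.999, -0.055, 0.002, -0.001]
contact_force: [0.4, 0.3, 1.0]
opening: 0.698
finger_force: 0.0
```

>>> arm_command(
  series=[0.5, 2, -0.5, 0, 0, 0, 0.3, 1.2, 6, -0.5, 0, 0, 0, 0.3, 2, 10, -0.5, 0, 0, 0, 0.3, 3, 14, -0.5, 0, 0, 0, 0.3, 4, 18, -0.5, 0, 0, 0, 0.3, 5, 21, -0.5, 0, 0, 0, 0.3, 6, 22.5, -0.5, 0, 0, 0, 0.3, 6.7, 23, -0.5, 0, 0, 0, 0.3],
)

```text
time: 8.38
eef_pos: [0.5001, 0.1374, 0.1491]
tcp_rot: [0.998, -0.057, 0.001, 0.0]
contact_force: [0.0, 0.7, 0.6]
opening: 0.701
finger_force: 0.0
```

```bash
python3 - <<'E'
from h import *
a=np.radians(-6.4); R=R_of((np.cos(a),np.sin(a),0))
s=telemetry.get_state();print(s["eef_pos"],s["opening"])
print(rel((.504,.1445,.15),R),rel((.504,.1445,.036),R))
s=cam("scene");t=cam("top")
im=np.vstack([np.hstack([crop(s,310,165,140,105),crop(t,110,220,140,105)]),np.hstack([crop(s,400,150,140,105),crop(t,0,220,140,105)])])
cv2.imwrite("pics/c5.png",cv2.convertScaleAbs(im,alpha=1.6,beta=15))
E
```

```text
[0.50008281 0.13740787 0.14908002] 0.701370455281581
[ 0.31 -0.75 -0.09  0.01 -0.07 -0.1 ] [ 2.900e-01 -7.500e-01  1.131e+01  1.000e-02 -7.000e-02 -1.000e-01]
```

View pics/c5.png

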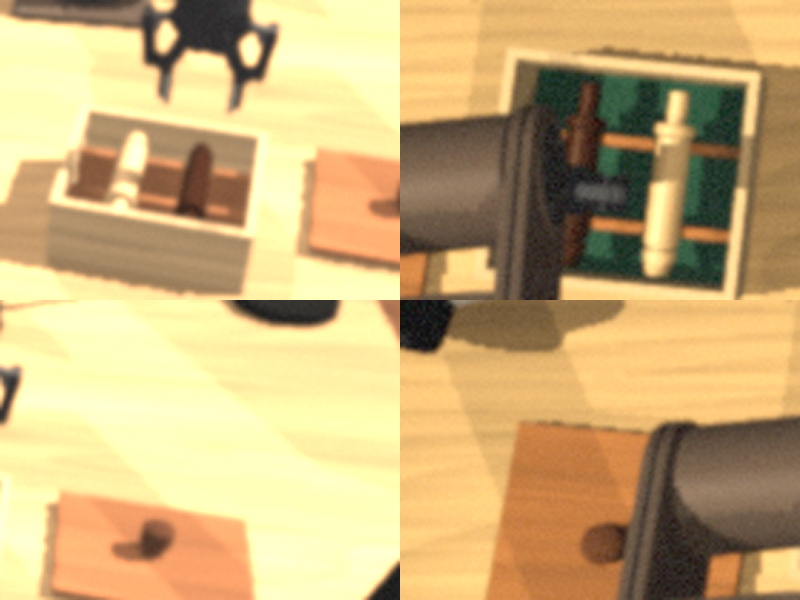

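>>> arm_command(
  series=[0.3, -0.7, 1, 0, 0, 0, 0.3, 0.3, -0.7, 3, 0, 0, 0, 0.3, 0.3, -0.7, 5.5, 0, 0, 0, 0.3, 0.3, -0.7, 8, 0, 0, 0, 0.3, 0.3, -0.7, 10, 0, 0, 0, 0.3, 0.3, -0.7, 11.3, 0, 0, 0, 0.3, 0.3, -0.7, 11.3, 0, 0, 0, 0.3],
)

```text
time: 9.07
eef_pos: [0.4999, 0.1478, 0.0319]
tcp_rot: [0.999, -0.054, -0.004, 0.0]
contact_force: [-1.0, 0.9, -1.1]
opening: 0.698
finger_force: 0.0
```

>>> arm_command(
  series=[0, 0, 0, 0, 0, 0, 0.5, 0, 0, 0, 0, 0, 0, 0.6, 0, 0, 0, 0, 0, 0, 0.8, 0, 0, 0, 0, 0, 0, 1, 0, 0, 0, 0, 0, 0, 1, 0, 0, 0, 0, 0, 0, 1, 0, 0, 0, 0, 0, 0, 1, 0, 0, 0, 0, 0, 0, 1],
  force=40,
)

```text
time: 9.73
eef_pos: [0.5043, 0.147, 0.0369]
tcp_rot: [0.998, -0.055, 0.001, -0.001]
contact_force: [-1.4, 2.7, 6.1]
opening: 0.316
finger_force: 39.7
```

>>> arm_command(
  series=[0, 0, -0.5, 0, 0, 0, 1, 0, 0, -1.5, 0, 0, 0, 1, 0, 0, -3, 0, 0, 0, 1, 0, 0, -5.5, 0, 0, 0, 1, 0, 0, -8.5, 0, 0, 0, 1, 0, 0, -12, 0, 0, 0, 1, 0, 0, -15.5, 0, 0, 0, 1, 0, 0, -18.5, 0, 0, 0, 1, 0, 0, -20.5, 0, 0, 0, 1, 0, 0, -21, 0, 0, 0, 1],
)

```text
time: 10.57
eef_pos: [0.5049, 0.1463, 0.2507]
tcp_rot: [0.998, -0.055, 0.004, -0.0]
contact_force: [0.2, -0.6, 0.2]
opening: 0.309
finger_force: 39.4
```

```bash
python3 - <<'E'
from h import *
s=cam("scene");t=cam("top")
# average frames to cut noise, and get a subpixel model later
im=np.hstack([crop(s,184,172,72,72,400,400),crop(t,336,90,72,72,400,400)])
imb=np.hstack([crop(s,310,120,140,70,400,200),crop(t,110,220,140,70,400,200)])
cv2.imwrite("pics/c6.png",cv2.convertScaleAbs(np.vstack([im,imb]),alpha=1.8,beta=25))
E
```

```text
(no output)
```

View pics/c6.png

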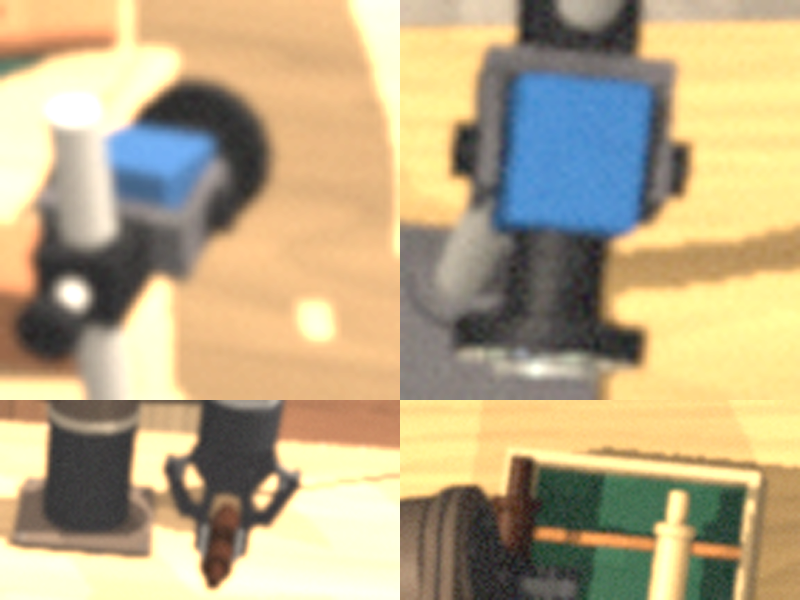

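```bash
cat > fit.py <<'E'
from h import *
from scipy.optimize import least_squares
s=cam("scene");t=cam("top"); k=5.5556
T=lambda x,y:np.array([336+(x-400)/k,90+y/k]); S=lambda x,y:np.array([184+x/k,172+y/k])
blueT=[T(511,75),T(657,85),T(638,237),T(497,228)]; blueS=[S(217,145),S(168,182)]
ends=[T(456,350),T(641,360),T(456,318),T(641,330)]
th=np.linspace(0,2*np.pi,120)
def Rx(yaw,p): # columns x (away from robot, up), y, z
    x=np.array([np.cos(p)*np.cos(yaw),np.cos(p)*np.sin(yaw),np.sin(p)]); y=np.array([-np.sin(yaw),np.cos(yaw),0]); return np.c_[x,y,np.cross(x,y)]
def res(q):
    L=q[:3]; R=Rx(q[3],q[4]); w,h,a,b,d,f=q[5:11]
    W=lambda P:L+np.atleast_2d(P)@R.T
    B=W([[b,w,h],[b,-w,h],[a,-w,h],[a,w,h]])
    r=[(proj(t,B)-blueT).ravel(),(proj(s,B[[3,0]])-blueS).ravel()]
    r.append((proj(t,W([[f,.034,0],[f,-.034,0],[f+d,.034,0],[f+d,-.034,0]]))-ends).ravel())
    D=lambda x:W(np.c_[0*th+x,.034*np.cos(th),.034*np.sin(th)])
    ps=proj(s,np.vstack([D(f),D(f+d)]))
    r.append([ps[:,1].min()-S(200,80)[1],ps[:,0].max()-S(270,155)[0],(ps@[.65,.76]).max()-S(240,220)@[.65,.76]])
    r.append([(d-.011)/.002,(f-.002)/.003,0.5*(proj(t,D(f))[:,1].max()-(90+366/k))])
    return np.concatenate([np.ravel(v) for v in r])
q0=np.r_[.73,-.28,.26,-.09,.2,.035,.03,.05,.1,.012,.002]
for p0 in (.12,.3):
    q0[4]=p0; o=least_squares(res,q0,loss="soft_l1",x_scale=np.r_[.01*np.ones(3),.05,.05,.01*np.ones(6)])
    C=np.linalg.inv(o.jac.T@o.jac+1e-9*np.eye(11)); sd=np.sqrt(np.diag(C))
    print("L",o.x[:3].round(4),"yaw,pitch",np.degrees(o.x[3:5]).round(1),"sd",np.degrees(sd[3:5]).round(1),sd[:3].round(4),o.x[5:].round(4),o.cost)
print(res(o.x).round(1)); u=o.x[:2]+.128*np.array([np.cos(o.x[3]),np.sin(o.x[3])]); print("post guess",u)
E
python3 fit.py
```

```text
L [ 0.7424 -0.2742  0.2785] yaw,pitch [-5.5 15.8] sd [1.  3.7] [0.0032 0.0011 0.0025] [0.0241 0.0201 0.0438 0.0957 0.011  0.002 ] 2.7539148269398623
L [ 0.7424 -0.2742  0.2785] yaw,pitch [-5.5 15.8] sd [1.  3.7] [0.0032 0.0011 0.0025] [0.0241 0.0201 0.0438 0.0957 0.011  0.002 ] 2.753914826939869
[ 0.6 -0.2 -0.4 -0.   0.3  0.1  0.6 -0.2  0.7  0.2  1.5  0.1 -0.5 -0.4
  0.5  0.4  0.  -0.2  1.1  0.3  0.2  0.6  0.1 -0.  -0.  -0.3]
post guess [ 0.86976336 -0.28645117]
```

```bash
python3 - <<'E'
from h import *
ims=[cam("top")[0].astype(float) for _ in range(10)]; a=np.mean(ims,0); np.save("topavg.npy",a)
ims=[cam("scene")[0].astype(float) for _ in range(6)]; np.save("sceneavg.npy",np.mean(ims,0))
print("cols",list(range(342,384,2)))
g=a.mean(2)
for r in range(140,164): print(r,g[r,342:384:2].round().astype(int))
A=np.load("sceneavg.npy")
im=np.hstack([cv2.resize(a[138:166,342:384][:, :].astype(np.uint8),(420*1,280),interpolation=cv2.INTER_CUBIC),cv2.resize(A[176:204,195:237].astype(np.uint8),(420-40,280),interpolation=cv2.INTER_CUBIC)])
cv2.imwrite("pics/c7.png",cv2.convertScaleAbs(im,alpha=2,beta=20))
E
```

```text
cols [342, 344, 346, 348, 350, 352, 354, 356, 358, 360, 362, 364, 366, 368, 370, 372, 374, 376, 378, 380, 382]
140 [68 83 76 66 56 35 28 16 21 35 38 31 20 16 13 37 70 71 71 72 71]
141 [66 80 74 64 48 33 29 16 20 35 39 29 19 14 13 40 70 76 82 81 81]
142 [ 62  73  70  60  46  38  29  16  21  36  39  28  18  14  11  44  74  91
 105 104 105]
143 [ 60  65  65  57  53  51  35  13  23  36  37  26  17  12  10  44  84 108
 116 115 116]
144 [ 59  61  61  57  56  53  33  14  23  35  37  25  15  11   9  45  91 117
 119 119 119]
145 [ 58  61  56  50  50  44  26  12  22  36  34  24  15  10  10  47  93 119
 119 119 119]
146 [ 51  57  46  32  32  27  20  17  24  33  30  20  15  11   8  45  88 117
 118 118 117]
147 [ 46  49  29  19  18  21  20  24  30  36  32  26  19  17  12  37  70 105
 110 113 114]
148 [ 49  42  21  14  15  18  22  28  35  39  34  27  22  18  14  24  42  73
  82 101 112]
149 [ 54  47  19  16  15  19  23  31  37  38  33  24  23  18  15  17  20  34
  44  84 111]
150 [ 58  53  21  14  16  20  26  32  36  37  29  25  21  19  14  14  15  14
  18  76 110]
151 [ 59  54  22  14  19  23  29
[... 450 characters left out ...]
8  83  84 105 131 114 100  92  78  63  74  76  84
  82 100 111]
157 [ 59  60  59  59  59  61  69  70  82 105  93  87  84  78  64  66  84 100
 100 104 108]
158 [ 59  60  59  58  58  60  61  58  60  67  63  61  63  62  61  64  96 106
 106 106 106]
159 [ 59  60  59  59  58  59  61  58  58  58  59  56  56  55  57  66 101 107
 107 106 105]
160 [ 59  60  59  59  59  59  60  59  59  59  60  58  59  59  56  64 103 107
 106 105 105]
161 [ 60  59  58  59  59  59  60  58  58  60  60  60  60  60  56  66 103 108
 107 106 105]
162 [ 59  60  58  59  59  60  60  59  59  60  60  60  60  60  58  67 106 111
 110 110 109]
163 [ 60  60  59  59  59  59  60  58  59  59  59  59  60  59  57  67 106 113
 113 112 111]
```

View pics/c7.png

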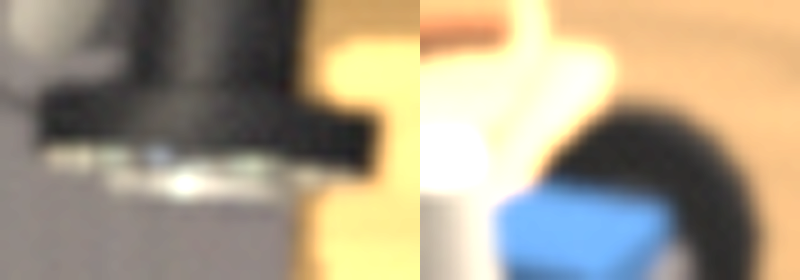

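```bash
cat > fit2.py <<'E'
import re
src=open("fit.py").read().split("q0=")[0]
src=src.replace("90+y/k])","90+y/k-.41])").replace("(x-400)/k,","(x-400)/k-.41,").replace("[184+x/k,172+y/k]","[184+x/k-.41,172+y/k-.41]")
exec(src)
base=res
def res(q,full=False):
    L=q[:3]; R=Rx(q[3],q[4]); w,h,a,b,d,f=q[5:11]
    W=lambda P:L+np.atleast_2d(P)@R.T
    B=W([[b,w,h],[b,-w,h],[a,-w,h],[a,w,h]])
    r=list((proj(t,B)-blueT).ravel())+list((proj(s,B[[3,0]])-blueS).ravel())
    D=lambda x:W(np.c_[0*th+x,.034*np.cos(th),.034*np.sin(th)])
    F,Bk=proj(t,D(f)),proj(t,D(f+d)); up=np.sin(th)>0
    hull=np.vstack([F,Bk]); r+=[hull[:,0].min()-344.8,hull[:,0].max()-379.7]
    def row(P,m,c): 
        P=P[m]; i=np.argsort(P[:,0]); return np.interp(c,P[i,0],P[i,1])
    for c,y in ((348,152.1),(352,152.1),(358,152.7),(363,153.3),(368,153.3),(376,154.7)): r.append(.8*(row(F,up,c)-y))
    for c,y in ((348,154.8),(352,156.7)): r.append(.8*(row(F,~up,c)-y))
    for c,y in ((348,146.3),(378,148.7)): r.append(row(Bk,up,c)-y)
    ps=proj(s,np.vstack([D(f),D(f+d)]))
    r+=[ps[:,1].min()-S(200,80)[1],ps[:,0].max()-S(270,155)[0],(ps@[.65,.76]).max()-S(240,220)@[.65,.76]]
    r+=[(f-.003)/.003]
    if USE: u=L[:2]+.128*np.array([np.cos(q[3]),np.sin(q[3])]); r+=list((u-[.8597,-.285])/.003)
    return np.array(r)
for USE in (0,1):
    q0=np.r_[.735,-.275,.27,-.09,.2,.024,.02,.044,.096,.011,.002]
    o=least_squares(res,q0,loss="soft_l1",x_scale=np.r_[.01*np.ones(3),.05,.05,.01*np.ones(6)])
    C=np.linalg.inv(o.jac.T@o.jac+1e-9*np.eye(11)); sd=np.sqrt(np.diag(C))
    print("L",o.x[:3].round(4),"yaw,pitch",np.degrees(o.x[3:5]).round(1),"sd",np.degrees(sd[3:5]).round(1),sd[:3].round(4),o.x[5:].round(4),o.cost)
    print(res(o.x).round(1))
E
python3 fit2.py
```

```text
L [ 0.7392 -0.2723  0.2803] yaw,pitch [-6.4 11.9] sd [1.1 2.3] [0.0032 0.0013 0.0024] [0.0238 0.0235 0.0457 0.0977 0.0121 0.003 ] 5.177478041022333
[ 1.2 -0.3 -0.3  0.2  0.4  0.2  1.  -0.4  1.2 -0.3  1.6  0.9 -0.   0.6
  0.4  0.3 -0.  -0.3  0.1 -0.1 -0.1 -1.1  0.1 -0.1 -0.2  1.8  0.6 -0. ]
L [ 0.7356 -0.2718  0.28  ] yaw,pitch [-6.4 11.5] sd [1.  2.2] [0.0037 0.0014 0.0026] [0.0238 0.0235 0.0491 0.1012 0.0122 0.0062] 6.209223003585088
[ 1.  -0.2 -0.4  0.2  0.4  0.2  0.9 -0.5  1.3 -0.4  1.7  1.  -0.   0.6
  0.5  0.4  0.  -0.2  0.1 -0.   0.1 -0.8  0.2 -0.1 -0.4  1.9  0.5  1.1
  1.  -0.4]
```

```bash
cat >> h.py <<'E'
def target(L,yaw,p,gap,mid=.007,dz=-.018,leg=np.eye(3)):
    """TCP pose that puts the tenon end 'gap' before lens; leg: leg axes in the tool frame"""
    yaw,p=np.radians([yaw,p]); x=np.array([np.cos(p)*np.cos(yaw),np.cos(p)*np.sin(yaw),np.sin(p)])
    R=R_of(x)@leg.T; tip=np.array(L)-gap*x
    return tip-R@(np.array([mid,0,dz])+.075*leg[:,0]),R
E
python3 - <<'E'
from h import *
P,R=target((.737,-.273,.28),-6,11.5,.13); print(P,rel(P,R))
E
```

```text
[ 0.53396297 -0.25165995  0.22009535] [ 7.450e+00  3.923e+01  2.530e+00  3.000e-02  1.149e+01 -3.200e-01]
```

>>> arm_command(
  series=[0.4, 1.5, 0, 0, 0, 0, 1, 1, 4.5, 0, 0, 1, 0, 1, 1.8, 8.5, 0.3, 0, 2.5, 0, 1, 2.6, 12.5, 0.6, 0, 4, 0, 1, 3.4, 16.5, 1, 0, 5.5, 0, 1, 4.2, 20.5, 1.4, 0, 7, 0, 1, 5, 24.5, 1.7, 0, 8.5, -0.3, 1, 5.8, 28.5, 2, 0, 9.5, -0.3, 1, 6.6, 32.5, 2.3, 0, 10.5, -0.3, 1, 7.1, 36, 2.5, 0, 11.5, -0.3, 1],
)

```text
time: 12.5
eef_pos: [0.5339, -0.2218, 0.2203]
tcp_rot: [0.994, -0.053, 0.101, 0.006]
contact_force: [1.1, -0.2, -0.4]
opening: 0.313
finger_force: 39.5
```

```bash
python3 - <<'E'
from h import *
P,R=target((.737,-.273,.28),-6,11.5,.13); print(P,rel(P,R))
E
```

```text
[ 0.53396297 -0.25165995  0.22009535] [ 0.31  2.97  0.09  0.08 -0.07 -0.06]
```

>>> arm_command(
  series=[0.1, 1.5, 0, 0, 0, 0, 1, 0.2, 2.6, 0.1, 0, 0, 0, 1, 0.3, 3, 0.1, 0, 0, 0, 1, 0.3, 3, 0.1, 0, 0, 0, 1, 0.3, 3, 0.1, 0, 0, 0, 1, 0.3, 3, 0.1, 0, 0, 0, 1],
)

```text
time: 13.0
eef_pos: [0.5343, -0.248, 0.22]
tcp_rot: [0.994, -0.051, 0.1, 0.005]
contact_force: [-0.1, -0.7, -0.3]
opening: 0.315
finger_force: 39.5
```

```bash
python3 - <<'E'
from h import *
st=telemetry.get_state(); p=np.array(st["eef_pos"]);R=Rn.from_quat(st["tcp_rot"]).as_matrix(); print(p,R.round(3).tolist())
s=cam("scene");t=cam("top")
o=[]
for c,n in ((s,"s"),(t,"t")):
    print(n,"leg foot,grip,tenon",[proj(c,p+R@[.007+k,0,-.018])[0].round(1).tolist() for k in (-.075,-.05,.036,.047,.075)], "lens",proj(c,(.737,-.273,.28))[0].round(1))
im=np.hstack([crop(s,190,165,80,120,400,600),crop(t,320,140,80,120,400,600)])
cv2.imwrite("pics/c8.png",cv2.convertScaleAbs(im,alpha=1.8,beta=25))
E
```

```text
[ 0.53430526 -0.24796176  0.22002028] [[0.975, -0.103, 0.198], [-0.101, -0.995, -0.021], [0.199, 0.0, -0.98]]
s leg foot,grip,tenon [[256.7, 164.9], [254.2, 167.4], [244.9, 176.6], [243.6, 177.8], [240.3, 181.1]] lens [221.7 197.8]
t leg foot,grip,tenon [[347.9, 297.9], [349.0, 285.4], [352.8, 242.5], [353.3, 237.0], [354.5, 222.9]] lens [362.3 157.4]
```

View pics/c8.png

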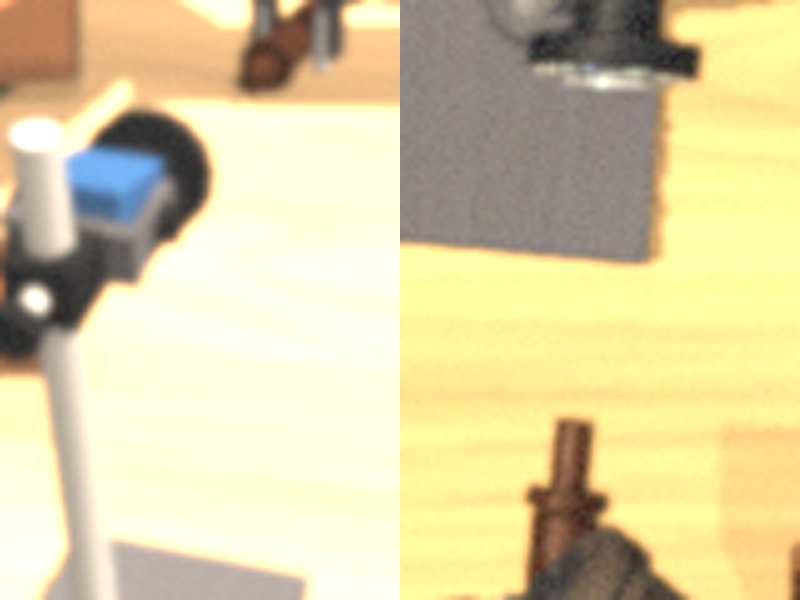

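```bash
python3 - <<'E'
from h import *
a=np.mean([cam("scene")[0].astype(float) for _ in range(6)],0); np.save("s9.npy",a)
np.save("t9.npy",np.mean([cam("top")[0].astype(float) for _ in range(4)],0))
print("     ",*[f"{c:4d}" for c in range(234,262)])
for r in range(160,188): print(r,*[f"{int(v):4d}" for v in a[r,234:262,2]])
E
```

```text
234  235  236  237  238  239  240  241  242  243  244  245  246  247  248  249  250  251  252  253  254  255  256  257  258  259  260  261
160   85   47   34   28   24   21   21   21   22   28   62  118  170  201  211  212  210  195  157   98   43   23   23   35   71  113  131  109
161  125   93   79   62   44   30   22   22   22   33   74  132  181  205  212  212  209  197  161  102   47   24   20   25   46   71   81   66
162  173  155  140  118   88   57   33   23   22   36   82  142  189  210  214  213  207  188  149   94   45   24   21   21   26   35   37   32
163  209  201  191  171  142  101   57   28   23   35   78  136  184  209  214  208  192  163  120   73   37   24   22   21   22   26   27   31
164  222  221  218  208  186  143   86   41   30   34   63  118  171  202  205  189  160  123   84   51   31   23   23   24   31   42   51   62
165  226  226  225  222  211  170  108   57   46   41   54  104  159  190  183  152  115   81   59   44   33   25   25   34   57   84  101  115
166  227  227  227  226  218  181  117   68   59   51   53   95  145  166  147  107   70   52   4
[... 2370 characters left out ...]
  97   83   73   68   73   79   81   82   88   96  105  111  114  116  115  116  117  117  117  118  118  118  118  119  118
184  135  129  121  116  114  108  103  103  107  108  109  111  114  115  117  118  118  118  117  119  118  119  119  119  120  120  120  120
185  173  161  148  146  152  151  141  136  137  137  137  137  137  137  137  137  136  136  136  136  137  136  136  136  136  136  136  136
186  208  199  187  186  192  193  184  179  178  178  178  178  177  177  176  177  176  175  175  175  175  175  175  174  173  173  173  173
187  223  221  218  217  219  219  217  215  215  214  215  214  213  213  213  212  212  212  211  211  210  210  210  209  208  208  207  207
```

```bash
cat > legfit.py <<'E'
from h import *
from scipy.optimize import least_squares
s=cam("scene");t=cam("top"); A=np.load("s9.npy")[:,:,2];B=np.load("t9.npy")[:,:,2]
st=telemetry.get_state(); p=np.array(st["eef_pos"]);R=Rn.from_quat(st["tcp_rot"]).as_matrix()
def edge(line,xs):  # first half-level crossing going along xs from bright to dark
    v=line[xs]; n=len(v); hi=v[:3].mean(); lo=min(v.min(),999); m=(hi+lo)/2
    i=np.argmax(v<m); return xs[i-1]+(xs[i]-xs[i-1])*(v[i-1]-m)/(v[i-1]-v[i])
obs=[] # (cam,kind,coord,value)
for r in range(226,246): obs.append(("t","L",r,edge(B[r],np.arange(342,354))))
for r in range(226,240): obs.append(("t","R",r,edge(B[r],np.arange(366,354,-1))))
for c in (353,354,355,356): obs.append(("t","T",c,edge(B[:,c],np.arange(216,230))))
for r in range(172,181): obs.append(("s","L",r,edge(A[r],np.arange(233,242))))
for c in range(240,246): obs.append(("s","B",c,edge(A[:180+4,c],np.arange(183,176,-1))))
print([(o[:3],round(float(o[3]),1)) for o in obs][::4])
prof=[(-.05,.014),(.036,.014),(.036,.017),(.047,.017),(.047,.008),(.075,.008)]
th=np.linspace(0,2*np.pi,72,endpoint=False)
segs=[(prof[i],prof[i+1]) for i in (0,2,4)]
def edges(c,axis,mid,off):
    x=axis/np.linalg.norm(axis); y=np.cross([0,0,1.],x); y/=np.linalg.norm(y); z=np.cross(x,y); out=[]
    for s0 in segs:
        pts=np.vstack([mid+a*x+r*(np.cos(th)[:,None]*y+np.sin(th)[:,None]*z) for a,r in s0])
        out.append(cv2.convexHull((proj(c,pts)+off).astype(np.float32))[:,0])
    return out
def cross(h,kind,v):
    k=1 if kind in "LR" else 0; a=h; b=np.roll(h,-1,0); m=(a[:,k]-v)*(b[:,k]-v)<=0
    if not m.any(): return None
    f=(v-a[m,k])/(b[m,k]-a[m,k]+1e-9); w=a[m,1-k]+f*(b[m,1-k]-a[m,1-k])
    return w.min() if kind in "LT" else w.max()
def leg(q):
    d=np.array([1,q[0],q[1]]); d/=np.linalg.norm(d); return R@d, p+R@np.array([q[2],q[7],q[3]])
def res(q):
    ax,mid=leg(q); E={"t":edges(t,ax,mid,q[4:6][::1]),"s":edges(s,ax,mid,q[8:10])}; r=[]
    for c,kind,v,o in obs:
        w=[x for x in (cross(h,kind,v) for h in E[c]) if x is not None]
        r.append(((min if kind in "LT" else max)(w)-o) if w else 3)
    r=list(np.array(r)*.5)
    ps=proj(s,mid+.075*ax)[0]+q[8:10]; r+=list((ps-[241.8,177.8])*1.)
    return np.array(r+list(q[4:6]/.8)+list(q[8:10]/.8)+[(q[3]+.018)/.003,q[7]/.001,(q[2]-.007)/.006])
if __name__=="__main__":
  for tz in (0,-.15,.15):
    o=least_squares(res,np.r_[0,tz,.007,-.018,0,0,0,0,0,0],loss="soft_l1",diff_step=1e-4,x_scale=np.r_[.05,.05,.01,.01,1,1,1,.01,1,1])
    print("tilt y,z deg",np.degrees(o.x[:2]).round(1),"mid x,y,z mm",(o.x[[2,7,3]]*1e3).round(1),"off t",o.x[4:6].round(1),"s",o.x[8:10].round(1),round(o.cost,2)); print("axis pitch",np.degrees(np.arcsin(leg(o.x)[0][2])).round(1))
  print(res(o.x).round(1))
E
python3 legfit.py
```

```text
[(('t', 'L', 226), 351.0), (('t', 'L', 230), 350.6), (('t', 'L', 234), 350.3), (('t', 'L', 238), 345.7), (('t', 'L', 242), 346.8), (('t', 'R', 226), 358.8), (('t', 'R', 230), 358.5), (('t', 'R', 234), 357.9), (('t', 'R', 238), 359.3), (('t', 'T', 355), 223.4), (('s', 'L', 174), 238.4), (('s', 'L', 178), 237.3), (('s', 'B', 241), 181.8), (('s', 'B', 245), 181.4)]
tilt y,z deg [-0.5 -4.3] mid x,y,z mm [  4.9  -0.2 -18.4] off t [ 0. -0.] s [ 0.1 -0.1] 3.25
axis pitch 15.8
tilt y,z deg [-0.9 -4.9] mid x,y,z mm [  4.9  -0.  -18.5] off t [-0.  0.] s [-0.  0.] 3.17
axis pitch 16.4
tilt y,z deg [-0.8 -5.1] mid x,y,z mm [  4.9   0.  -18.3] off t [-0.  0.] s [0.1 0. ] 3.17
axis pitch 16.6
[-0.   0.   0.   0.  -0.  -0.1 -0.1 -0.1 -0.   0.   0.3  0.  -0.2 -0.2
 -0.4 -0.7 -1.  -1.  -0.3 -0.1  0.2  0.1  0.2  0.1  0.2  0.2  0.2  0.2
  0.3  0.3  0.2  0.   0.3  0.5  0.3  0.3  0.2  0.1 -0.  -0.2 -0.1  0.1
  0.2  0.3  0.3  0.4  0.7 -0.3 -0.3 -0.2  0.   0.1  0.2 -1.3  0.6 -0.
  0.   0.1  0.  -0.1  0.  -0.3]
```

```bash
cat > fit3.py <<'E'
src=open("fit2.py").read().split("for USE in")[0]; exec(src)
from legfit import edge,cross
A=np.load("s9.npy")[:,:,2]; A0=np.load("sceneavg.npy")[:,:,2]
ob=[]
for r in range(190,207,2): ob.append(("R",r,edge(A[r],np.arange(242,222,-1))))
for c in range(218,229,2): ob.append(("T",c,edge(A[:,c],np.arange(176,196))))
print([(o[0],o[1],round(float(o[2]),1)) for o in ob])
old=res
def res(q,full=False):
    r=old(q); r[:12]*=BW; r=np.delete(r,[24,25,26])   # drop hand-read scene disc extents
    L=q[:3]; R=Rx(q[3],q[4]); d,f=q[9:11]
    D=lambda x:L+np.c_[0*th+x,.034*np.cos(th),.034*np.sin(th)]@R.T
    h=cv2.convexHull(proj(s,np.vstack([D(f),D(f+d)])).astype(np.float32))[:,0]
    e=[]
    for k,v,o in ob:
        w=cross(h,k,v); e.append(.4*(w-o) if w is not None else 1)
    return np.r_[r,e]
for USE in (0,1):
  for BW in (.3,1.):
    q0=np.r_[.735,-.275,.27,-.09,.2,.024,.02,.044,.096,.011,.002]
    o=least_squares(res,q0,loss="soft_l1",x_scale=np.r_[.01*np.ones(3),.05,.05,.01*np.ones(6)],diff_step=1e-4)
    C=np.linalg.inv(o.jac.T@o.jac+1e-9*np.eye(11)); sd=np.sqrt(np.diag(C))
    print(USE,BW,"L",o.x[:3].round(4),"yaw,pitch",np.degrees(o.x[3:5]).round(1),"sd",np.degrees(sd[3:5]).round(1),sd[:3].round(4),o.x[5:].round(4),o.cost.round(2))
print(res(o.x).round(1))
E
python3 fit3.py
```

```text
[(('t', 'L', 226), 351.0), (('t', 'L', 230), 350.6), (('t', 'L', 234), 350.3), (('t', 'L', 238), 345.7), (('t', 'L', 242), 346.8), (('t', 'R', 226), 358.8), (('t', 'R', 230), 358.5), (('t', 'R', 234), 357.9), (('t', 'R', 238), 359.3), (('t', 'T', 355), 223.4), (('s', 'L', 174), 238.4), (('s', 'L', 178), 237.3), (('s', 'B', 241), 181.8), (('s', 'B', 245), 181.4)]
[('R', 190, 227.5), ('R', 192, 229.2), ('R', 194, 230.5), ('R', 196, 231.3), ('R', 198, 231.8), ('R', 200, 232.0), ('R', 202, 231.7), ('R', 204, 231.3), ('R', 206, 230.2), ('T', 218, 186.9), ('T', 220, 187.2), ('T', 222, 187.7), ('T', 224, 188.7), ('T', 226, 189.9), ('T', 228, 191.9)]
0 0.3 L [ 0.74   -0.2732  0.2759] yaw,pitch [-6.8 10.7] sd [1.7 2.4] [0.0032 0.0013 0.0021] [0.0239 0.0289 0.045  0.0971 0.0122 0.003 ] 2.56
0 1.0 L [ 0.7406 -0.2731  0.2757] yaw,pitch [-6.1 12.1] sd [1.1 2.3] [0.0032 0.0012 0.0021] [0.0237 0.0279 0.0452 0.0972 0.0121 0.003 ] 5.6
1 0.3 L [ 0.736  -0.2728  0.2754] yaw,pitch [-6.3 10.4] sd [1.3 2.3] [0.0042 0.0014 0.0022] [0.0238 0.0293 0.049  0.1012 0.0124 0.0069] 4.01
1 1.0 L [ 0.7363 -0.2726  0.2751] yaw,pitch [-6.1 11.6] sd [1.  2.2] [0.0045 0.0013 0.0023] [0.0238 0.0281 0.0494 0.1015 0.0123 0.0071] 7.05
[ 1.1 -0.2 -0.3  0.2  0.6  0.1  1.2 -0.4  1.1 -0.3  1.7  1.  -0.   0.4
  0.5  0.4  0.  -0.2  0.1 -0.1  0.1 -0.9  0.2 -0.2  1.4  1.3 -0.4 -0.3
  0.   0.2  0.4  0.5  0.6  0.8  0.9  1.1  0.3  0.1  0.1 -0.1 -0.2 -0.4]
```

```bash
cat > fit4.py <<'E'
src=open("fit3.py").read().split("for USE in")[0].replace(".4*(w-o)","SW*(w-o)"); exec(src)
free=[0,1,2,3,5,6,7,8,9,10]
for USE,BW,SW in ((1,.1,1.),(1,.5,.7),(0,1.,.7)):
  print(USE,BW,SW)
  for pd in (6,8,10,12,14,16,18,20):
    q=np.r_[.735,-.275,.27,-.09,np.radians(pd),.024,.02,.044,.096,.011,.002]
    def f(z): q[free]=z; return res(q)
    o=least_squares(f,q[free].copy(),loss="soft_l1",x_scale=np.r_[.01*np.ones(3),.05,.01*np.ones(6)],diff_step=1e-4)
    r=f(o.x); print(pd,o.x[:3].round(4),np.degrees(o.x[3]).round(1),"d,f",o.x[-2:].round(4),"cost",o.cost.round(2),"blueT",(r[:8]**2).sum().round(2),"blueS",(r[8:12]**2).sum().round(2),"discT",(r[12:24]**2).sum().round(2),"discS",(r[-15:]**2).sum().round(2))
E
python3 fit4.py | tail -n +3
```

```text
Traceback (most recent call last):
  File "fit4.py", line 1, in <module>
    src=open("fit3.py").read().split("for USE in")[0].replace(".4*(w-o)","SW*(w-o)"); exec(src)
                                                                                      ~~~~^^^^^
SyntaxError: unterminated string literal (detected at line 1)
```

```bash
sed -i 's/split("for USE in")\[0\]/split("\\nfor USE in")[0]/' fit4.py; python3 fit4.py | tail -n +3
```

```text
1 0.1 1.0
6 [ 0.7348 -0.2747  0.2774] -7.7 d,f [0.0123 0.006 ] cost 9.44 blueT 0.32 blueS 0.08 discT 9.23 discS 9.15
8 [ 0.7352 -0.2749  0.2769] -7.0 d,f [0.0123 0.0063] cost 8.24 blueT 0.22 blueS 0.05 discT 7.16 discS 8.92
10 [ 0.7353 -0.275   0.2764] -6.3 d,f [0.0122 0.0071] cost 7.66 blueT 0.16 blueS 0.04 discT 6.64 discS 8.54
12 [ 0.7359 -0.2752  0.276 ] -5.8 d,f [0.0121 0.0072] cost 7.71 blueT 0.12 blueS 0.03 discT 7.54 discS 7.89
14 [ 0.7367 -0.2754  0.2758] -5.3 d,f [0.012  0.0073] cost 8.28 blueT 0.09 blueS 0.03 discT 10.27 discS 6.9
16 [ 0.737  -0.2756  0.2756] -4.9 d,f [0.0117 0.0079] cost 9.21 blueT 0.08 blueS 0.03 discT 14.75 discS 5.82
18 [ 0.7378 -0.2757  0.2755] -4.7 d,f [0.0115 0.008 ] cost 10.38 blueT 0.07 blueS 0.04 discT 20.67 discS 5.13
20 [ 0.7383 -0.2757  0.2752] -4.5 d,f [0.0112 0.0085] cost 11.71 blueT 0.06 blueS 0.05 discT 28.21 discS 4.67
1 0.5 0.7
6 [ 0.7351 -0.2734  0.2767] -6.4 d,f [0.0122 0.0062] cost 9.38 blueT 1.98 blueS 2.26 discT 6.64 discS 9.69
8 [ 0.7354 -0.2735  0.2763] -6.2 d,f [0.0121 0.0067] cost 7.91 blueT 1.8 blueS 1.61 discT 3.83 discS 8.98

[... 823 characters left out ...]
cost 9.85 blueT 6.38 blueS 7.15 discT 3.3 discS 9.89
10 [ 0.74   -0.2737  0.2764] -6.1 d,f [0.012  0.0029] cost 8.51 blueT 5.82 blueS 4.87 discT 2.13 discS 9.36
12 [ 0.7406 -0.2739  0.2762] -5.9 d,f [0.0119 0.003 ] cost 7.95 blueT 5.12 blueS 3.76 discT 2.86 discS 8.61
14 [ 0.7414 -0.2741  0.2761] -5.6 d,f [0.0118 0.003 ] cost 8.1 blueT 4.42 blueS 3.53 discT 5.54 discS 7.65
16 [ 0.7422 -0.2743  0.2762] -5.4 d,f [0.0115 0.003 ] cost 8.82 blueT 3.79 blueS 3.9 discT 10.32 discS 6.61
18 [ 0.7431 -0.2745  0.2764] -5.2 d,f [0.0112 0.003 ] cost 9.98 blueT 3.2 blueS 4.84 discT 17.23 discS 5.6
20 [ 0.7439 -0.2747  0.2765] -5.0 d,f [0.011  0.0031] cost 11.47 blueT 2.61 blueS 6.45 discT 26.06 discS 4.71
```

```bash
python3 - <<'E'
from h import *
d=np.array([1,-.013,-.083]);d/=np.linalg.norm(d)
leg=R_of(d,(0,0,1))
P,R=target((.738,-.274,.276),-5.7,12,.1,mid=.005,leg=leg); print(P,rel(P,R)); print((R@d), P+R@(np.array([.005,0,-.018])+.075*d))
E
```

```text
[ 0.5650041  -0.2566674   0.22112815] [ 3.12  0.4   0.51  0.06 -4.25  0.43]
[ 0.97331122 -0.09714937  0.20791169] [ 0.64066888 -0.26428506  0.25520883]
```

>>> arm_command(
  series=[0.5, 0, 0, 0, -0.7, 0, 1, 1.2, 0.1, 0.2, 0, -1.7, 0.2, 1, 2, 0.2, 0.3, 0, -2.8, 0.3, 1, 2.7, 0.3, 0.4, 0, -3.7, 0.4, 1, 3.1, 0.4, 0.5, 0, -4.2, 0.4, 1, 3.1, 0.4, 0.5, 0, -4.2, 0.4, 1, 3.1, 0.4, 0.5, 0, -4.2, 0.4, 1, 3.1, 0.4, 0.5, 0, -4.2, 0.4, 1],
)

```text
time: 14.77
eef_pos: [0.5646, -0.2564, 0.2209]
tcp_rot: [0.996, -0.056, 0.063, 0.003]
contact_force: [-0.5, 0.1, -0.0]
opening: 0.31
finger_force: 39.5
```

```bash
python3 - <<'E'
from h import *
st=telemetry.get_state();print(st["eef_pos"],st["contact_force"],np.abs(st["dq"]).max())
d=np.array([1,-.013,-.083]);d/=np.linalg.norm(d)
P,R=target((.738,-.274,.276),-5.7,12,.1,mid=.005,leg=R_of(d,(0,0,1))); print(rel(P,R))
np.save("s9.npy",np.mean([cam("scene")[0].astype(float) for _ in range(6)],0))
np.save("t9.npy",np.mean([cam("top")[0].astype(float) for _ in range(6)],0))
A=np.load("s9.npy")[:,:,2]
B=np.load("t9.npy")[:,:,2]
Rm=Rn.from_quat(st["tcp_rot"]).as_matrix();m=np.array(st["eef_pos"])+Rm@[.005,0,-.018];x=Rm@d
for n,I in (("scene",A),("top",B)):
    c=cam(n); u=proj(c,[m+.036*x,m+.047*x,m+.075*x]); print(n,u.round(1).tolist())
    c0,r0=u[2].round().astype(int)
    for r in range(r0-11,r0+9): print(r,"from col",c0-10,*[f"{int(v):3d}" for v in I[r,c0-10:c0+14]])
E
```

```text
[ 0.56455889 -0.25644481  0.22093698] [-0.51806671  0.06366197 -0.03607359] 0.007895282202814437
[ 0.05  0.02 -0.01  0.04 -0.01  0.03]
scene [[239.6, 181.5], [238.3, 182.8], [234.9, 186.2]]
175 from col 225 121 122 122 122 122 122 121 119 107  84  63  62  62  47  38  40  45  45  42  36  32  36  53  67
176 from col 225 121 121 122 122 122 122 121 118 107  83  61  59  58  49  43  47  50  52  51  46  40  39  53  67
177 from col 225 117 118 119 119 120 120 120 117 106  82  58  52  52  48  49  51  53  54  54  52  45  43  55  67
178 from col 225 114 113 114 115 115 116 116 112 100  76  52  45  47  47  50  53  55  55  55  53  49  46  56  69
179 from col 225 113 113 113 113 113 113 111 103  87  63  43  37  41  45  49  54  55  56  55  52  49  47  57  70
180 from col 225 116 116 115 115 115 113 107  93  70  46  33  32  34  39  45  50  54  54  53  50  49  52  62  72
181 from col 225 118 119 118 118 117 115 105  84  55  35  29  30  32  33  36  44  50  51  51  51  57  64  71  76
182 from col 225 121 121 120 120 119 115 101  76  47  32  35  38  39  37  34  35  42  47  50  59  72  81  83  81
183 fr
[... 2962 characters left out ...]
56 156 156 156 156 157
211 from col 348 156 155 155 155 153 139 100  61  63  73  63  48  41  63 110 145 150 149 149 152 154 155 154 155
212 from col 348 154 154 154 154 152 136  93  58  65  74  61  47  43  68 110 135 131 123 123 137 149 155 156 156
213 from col 348 154 154 155 155 152 136  90  54  66  73  60  46  44  64  97 111  96  82  83 105 131 149 155 158
214 from col 348 154 155 155 155 152 136  90  56  64  71  59  47  41  56  73  74  61  52  50  63  93 120 139 153
215 from col 348 154 154 154 154 151 135  89  58  65  66  55  44  42  47  51  49  47  44  40  41  53  77 108 137
216 from col 348 154 155 155 154 151 132  85  57  64  63  51  43  43  44  42  41  46  47  42  36  34  39  67 102
```

```bash
sed -e 's/range(226,246)/range(211,232)/; s/range(226,240)/range(209,213)/; s/range(366,354,-1)/range(365,357,-1)/; s/arange(342,354)/arange(344,358)/; s/(353,354,355,356)/(356,357,358,359)/; s/arange(216,230)/arange(202,213)/; s/range(172,181)/range(178,188)/; s/arange(233,242)/arange(227,236)/; s/range(240,246)/range(234,240)/; s/A\[:180+4,c\],np.arange(183,176,-1)/A[:,c],np.arange(191,184,-1)/; s/\[241.8,177.8\]/[235.7,185.0]/' legfit.py > legfit2.py; cat >> legfit2.py <<'E'
  ax,mid=leg(o.x); print("axis",ax.round(3),"yaw",np.degrees(np.arctan2(ax[1],ax[0])).round(1),"tip",(mid+.075*ax).round(4))
E
python3 legfit2.py; sed -i 's/from legfit import/from legfit import/' fit3.py
```

```text
[(('t', 'L', 211), 353.8), (('t', 'L', 215), 353.6), (('t', 'L', 219), 353.4), (('t', 'L', 223), 348.9), (('t', 'L', 227), 349.7), (('t', 'L', 231), 346.9), (('t', 'R', 212), 361.4), (('t', 'T', 359), 207.5), (('s', 'L', 181), 232.4), (('s', 'L', 185), 231.4), (('s', 'B', 235), 189.2), (('s', 'B', 239), 188.5)]
tilt y,z deg [ 0.  -4.6] mid x,y,z mm [  6.9  -0.3 -18.6] off t [0. 0.] s [ 0.  -0.1] 4.18
axis pitch 11.8
tilt y,z deg [-0.1 -4.8] mid x,y,z mm [  7.   -0.  -18.1] off t [-0.  0.] s [ 0.3 -0.3] 4.19
axis pitch 12.1
tilt y,z deg [-0.4 -6.5] mid x,y,z mm [  6.7  -0.  -17.6] off t [-0. -0.] s [0.  0.1] 4.22
axis pitch 13.8
[ 0.1  0.1  0.1  0.   0.  -0.  -0.  -0.  -0.1 -0.  -1.5 -0.3 -0.3 -0.5
 -0.9 -0.9 -0.1  0.1  0.5  0.8  1.1  0.4  0.3  0.3  0.3 -0.2 -0.1 -0.2
 -0.2  0.1 -0.2 -0.2 -0.1  0.1  0.3  0.3  0.1  0.2  0.5 -0.4 -0.3 -0.4
 -0.3 -0.1 -0.  -1.3  0.7 -0.  -0.   0.   0.1  0.1 -0.  -0. ]
axis [ 0.966 -0.102  0.239] yaw -6.0 tip [ 0.6417 -0.2647  0.2575]
```

```bash
python3 -c "
from h import *
s=telemetry.get_state();print(s['time'],s['finger_force'],abs(s['dq']).max());print(ctrl.sign_off())"
```

```text
15.5667 39.51122581958771 0.002450407985490923
the job is handed in; nothing more can be done
None
```

I handed the job in at 15.6 s, with the lid flat and knob up on the bench and the dark leg held still. By my image estimates its tenon is in line with the lens and its end is about 98–100 mm away, with the lens tilt good to about 2 degrees.

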